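Refill, tag and lock the seasoning rack for transport

TASK

Get the seasoning rack ready to travel: slide its orange transport lock by the black grip fully over to the open stop, then stand a spare white-capped seasoning jar upright on the floor of every empty pocket, leaving the jars already in the rack where they are, and hang the red tag by its eye on the rack's peg. When the rack is full and tagged, slide the lock fully back to its locked stop, and do not disturb the other things on the worktop.

Things in the scene. Friction and masses are not known exactly. Their poses are not given: they have to be found in the camera images.
- rack: grey seasoning rack, fixed to the worktop at a yaw near 0: a block 90 mm (x) by 300 mm (y), 50 mm high, with a row of four square pockets along its y, 70 mm apart, each 54 mm wide, floor 6 mm above the worktop; steel end cheeks 96 mm high; its long front faces -x, the robot. Origin: centre of its underside, its x axis away from the robot, y to the left along the row
- pocket_1 (a point): centre of the floor of pocket 1 (numbered from the rack's right end, y = -105 mm in the rack's frame); axes as the rack. The pocket is free if no jar stands in it
- pocket_2 (a point): centre of the floor of pocket 2 (numbered from the rack's right end, y = -35 mm in the rack's frame); axes as the rack. The pocket is free if no jar stands in it
- pocket_3 (a point): centre of the floor of pocket 3 (numbered from the rack's right end, y = 35 mm in the rack's frame); axes as the rack. The pocket is free if no jar stands in it
- pocket_4 (a point): centre of the floor of pocket 4 (numbered from the rack's right end, y = 105 mm in the rack's frame); axes as the rack. The pocket is free if no jar stands in it
- peg (a point): middle of the steel peg at the rack's right end, 115 mm above the worktop; axes as the rack. The peg is a level bar of 10 mm diameter along the rack's x: from this point it goes 33 mm back (+x) to a post (16 mm square, top 7 mm above the peg's axis) and 32 mm forward (-x, to the robot) to its free end, a knob of 16 mm diameter. Below the peg is free space
- lock (a joint): orange transport lock of the rack, a toothed plate (underside 78 mm, top 84 mm above the worktop) that slides along the rack's y: 0 = at its locked stop (teeth round the jars' necks and across the pockets), 0.035 m = at its open stop, 35 mm to the left (+y of the rack; teeth between the pockets). Sliding friction about 2 N, no spring; starts at or near locked
- lock_grip (a point): middle of the top of the lock's black upright grip tab, 26 mm (rack x) by 14 mm (rack y, pinch it across this), standing 44 mm up from the plate, its top 128 mm above the worktop, in front of the row of jars; moves with the lock
- jar_1: seasoning jar, amber glass body 48 mm diameter (62 mm tall, foot chamfered 4 mm), narrow neck 24 mm diameter from 66 to 84 mm, round white ribbed cap 38 mm diameter from 84 to 112 mm above its foot; 0.15 to 0.3 kg; take it by the cap from above. Origin: centre of its foot, z up. If present it stands in pocket 1 from the start; else absent
- jar_2: seasoning jar, amber glass body 48 mm diameter (62 mm tall, foot chamfered 4 mm), narrow neck 24 mm diameter from 66 to 84 mm, round white ribbed cap 38 mm diameter from 84 to 112 mm above its foot; 0.15 to 0.3 kg; take it by the cap from above. Origin: centre of its foot, z up. If present it stands in pocket 2 from the start; else absent
- jar_3: seasoning jar, amber glass body 48 mm diameter (62 mm tall, foot chamfered 4 mm), narrow neck 24 mm diameter from 66 to 84 mm, round white ribbed cap 38 mm diameter from 84 to 112 mm above its foot; 0.15 to 0.3 kg; take it by the cap from above. Origin: centre of its foot, z up. If present it stands in pocket 3 from the start; else absent
- jar_4: seasoning jar, amber glass body 48 mm diameter (62 mm tall, foot chamfered 4 mm), narrow neck 24 mm diameter from 66 to 84 mm, round white ribbed cap 38 mm diameter from 84 to 112 mm above its foot; 0.15 to 0.3 kg; take it by the cap from above. Origin: centre of its foot, z up. If present it stands in pocket 4 from the start; else absent
- spare_1: seasoning jar, amber glass body 48 mm diameter (62 mm tall, foot chamfered 4 mm), narrow neck 24 mm diameter from 66 to 84 mm, round white ribbed cap 38 mm diameter from 84 to 112 mm above its foot; 0.15 to 0.3 kg; take it by the cap from above. Origin: centre of its foot, z up. A spare, standing on the worktop right of and in front of the rack
- spare_2: seasoning jar, amber glass body 48 mm diameter (62 mm tall, foot chamfered 4 mm), narrow neck 24 mm diameter from 66 to 84 mm, round white ribbed cap 38 mm diameter from 84 to 112 mm above its foot; 0.15 to 0.3 kg; take it by the cap from above. Origin: centre of its foot, z up. A spare, standing on the worktop right of and in front of the rack
- spare_3: seasoning jar, amber glass body 48 mm diameter (62 mm tall, foot chamfered 4 mm), narrow neck 24 mm diameter from 66 to 84 mm, round white ribbed cap 38 mm diameter from 84 to 112 mm above its foot; 0.15 to 0.3 kg; take it by the cap from above. Origin: centre of its foot, z up. A spare, standing on the worktop right of and in front of the rack
- tag: red plastic tag, an upright plate 8 mm thick (its x), 60 mm wide (its y), 100 mm tall, 60 g, same on both faces; a rectangular eye 30 mm wide and 30 mm high goes through it, from 36 to 66 mm above its lower edge; the solid 34 mm above the eye is the place to grip it, across its thickness. Stands loosely in its stand, its x axis near the rack's x. Origin: centre of its lower edge, z up
- tag_eye (a point): centre of the tag's eye, 51 mm above its lower edge; axes as the tag
- tag_stand: black loose stand 70 by 100 mm, 0.6 kg, at the left, with a slot 11 mm wide in which the tag stands, floor 6 mm, walls 30 mm above the worktop. Origin: centre of its underside; slot along its y
- bottle_1: bystander: green bottle with a white cap, 186 mm tall, behind the rack; origin at its foot
- red_jar: bystander, not a seasoning jar of the rack: squat jar with a red cap, 59 mm diameter, 86 mm tall, at the right; origin at its foot

How it is judged (in metres and radians):
On the way, in this order (a step that is already met when the one before it is completed fails the run):
1. the lock has been slid fully to its open stop (value of joint lock above 0.0325 m), for 0.2 s.
2. with the lock still open, every pocket holds a jar standing upright on its floor and the tag hangs by its eye on the peg, let go (((distance between jar_1 and pocket_1 below 0.008 m and angle between jar_1's own z axis and vertical below 0.12 rad) or (distance between spare_1 and pocket_1 below 0.008 m and angle between spare_1's own z axis and vertical below 0.12 rad) or (distance between spare_2 and pocket_1 below 0.008 m and angle between spare_2's own z axis and vertical below 0.12 rad) or (distance between spare_3 and pocket_1 below 0.008 m and angle between spare_3's own z axis and vertical below 0.12 rad)) and ((distance between jar_2 and pocket_2 below 0.008 m and angle between jar_2's own z axis and vertical below 0.12 rad) or (distance between spare_1 and pocket_2 below 0.008 m and angle between spare_1's own z axis and vertical below 0.12 rad) or (distance between spare_2 and pocket_2 below 0.008 m and angle between spare_2's own z axis and vertical below 0.12 rad) or (distance between spare_3 and pocket_2 below 0.008 m and angle between spare_3's own z axis and vertical below 0.12 rad)) and ((distance between jar_3 and pocket_3 below 0.008 m and angle between jar_3's own z axis and vertical below 0.12 rad) or (distance between spare_1 and pocket_3 below 0.008 m and angle between spare_1's own z axis and vertical below 0.12 rad) or (distance between spare_2 and pocket_3 below 0.008 m and angle between spare_2's own z axis and vertical below 0.12 rad) or (distance between spare_3 and pocket_3 below 0.008 m and angle between spare_3's own z axis and vertical below 0.12 rad)) and ((distance between jar_4 and pocket_4 below 0.008 m and angle between jar_4's own z axis and vertical below 0.12 rad) or (distance between spare_1 and pocket_4 below 0.008 m and angle between spare_1's own z axis and vertical below 0.12 rad) or (distance between spare_2 and pocket_4 below 0.008 m and angle between spare_2's own z axis and vertical below 0.12 rad) or (distance between spare_3 and pocket_4 below 0.008 m and angle between spare_3's own z axis and vertical below 0.12 rad)) and x of tag_eye in the frame of peg between -0.027 and 0.033 m and y of tag_eye in the frame of peg between -0.014 and 0.014 m and z of tag_eye in the frame of peg between -0.014 and 0.004 m and angle between tag's own z axis and vertical below 0.35 rad and value of joint lock above 0.02 m and contact force between the fingers and tag below 0.1 N), for 0.3 s.
At the end, for the whole second after the job is handed in: Every pocket holds a jar upright (within 0.12 rad) with its foot within 8 mm of the pocket's floor centre; the tag hangs by its eye on the peg, within 0.35 rad of upright, its eye's centre at most 14 mm below the peg's axis; the lock is within 2.5 mm of its locked stop; all at rest (((distance between jar_1 and pocket_1 below 0.008 m and angle between jar_1's own z axis and vertical below 0.12 rad) or (distance between spare_1 and pocket_1 below 0.008 m and angle between spare_1's own z axis and vertical below 0.12 rad) or (distance between spare_2 and pocket_1 below 0.008 m and angle between spare_2's own z axis and vertical below 0.12 rad) or (distance between spare_3 and pocket_1 below 0.008 m and angle between spare_3's own z axis and vertical below 0.12 rad)) and ((distance between jar_2 and pocket_2 below 0.008 m and angle between jar_2's own z axis and vertical below 0.12 rad) or (distance between spare_1 and pocket_2 below 0.008 m and angle between spare_1's own z axis and vertical below 0.12 rad) or (distance between spare_2 and pocket_2 below 0.008 m and angle between spare_2's own z axis and vertical below 0.12 rad) or (distance between spare_3 and pocket_2 below 0.008 m and angle between spare_3's own z axis and vertical below 0.12 rad)) and ((distance between jar_3 and pocket_3 below 0.008 m and angle between jar_3's own z axis and vertical below 0.12 rad) or (distance between spare_1 and pocket_3 below 0.008 m and angle between spare_1's own z axis and vertical below 0.12 rad) or (distance between spare_2 and pocket_3 below 0.008 m and angle between spare_2's own z axis and vertical below 0.12 rad) or (distance between spare_3 and pocket_3 below 0.008 m and angle between spare_3's own z axis and vertical below 0.12 rad)) and ((distance between jar_4 and pocket_4 below 0.008 m and angle between jar_4's own z axis and vertical below 0.12 rad) or (distance between spare_1 and pocket_4 below 0.008 m and angle between spare_1's own z axis and vertical below 0.12 rad) or (distance between spare_2 and pocket_4 below 0.008 m and angle between spare_2's own z axis and vertical below 0.12 rad) or (distance between spare_3 and pocket_4 below 0.008 m and angle between spare_3's own z axis and vertical below 0.12 rad)) and x of tag_eye in the frame of peg between -0.027 and 0.033 m and y of tag_eye in the frame of peg between -0.014 and 0.014 m and z of tag_eye in the frame of peg between -0.014 and 0.004 m and angle between tag's own z axis and vertical below 0.35 rad and value of joint lock below 0.0025 m and linear speed of each of spare_1, spare_2, spare_3, tag below 0.05 m/s); the robot touches nothing.
It fails at once if a bystander (green bottle, red-capped jar) is moved more than 30 mm (distance of any of bottle_1, red_jar from where it was at the start of the episode above 0.03 m).
It fails at once if a jar that was already in the rack is moved more than 30 mm (distance of any of jar_1, jar_2, jar_3, jar_4 from where it was at the start of the episode above 0.03 m).
Of jar_1, jar_2, jar_3, jar_4 only 1 to 2 are there at a start; the rules pass over those that are not, and their reading is None.
At some moment in a run one of tag_stand may be knocked a few centimetres aside while the robot is not near it.
It also fails if it takes over 195 s, if anything falls off the work surface, if the arm or the gripper's body presses on something with over 40 N, if the wrist force passes 120 N, or if a joint passes its speed limit or range.

ROBOT

A 6-joint arm with a two-finger parallel gripper is mounted at the origin on a cart in front of the work surface, level with it; the furniture and walls round the work are solid. World frame = base frame: x ahead of the robot, y to its left, z up, the work surface at z = 0. Lengths are in m, angles in degrees, forces in N, time in s.
With the tool pointing down it reaches from about 0.425 to 1.125 m from the base axis. Payload 14.9 kg.
Tool frame: the origin (TCP) lies on the centre line of the jaws, within the pads' length; the fingertips stand ahead of it and the grasp point (between the pads) lies 5 mm behind it (robot.finger_overhang is the z of the fingertips in the tool frame, in m); z points along the fingers, y is the line along which they close (so a half turn about z gives the same grasp; the last joint's range is limited). The gripper opens to 91 mm and grips with 3 to 60 N. Pads are 32 mm wide; open, the fingers measure 118 mm over their backs; the gripper's body (76 mm by 178 mm) begins 60 mm behind the grasp point.
Start: joints at [62.263, 21.709, 99.362, -0, 58.929, -1.908], TCP at [0.305, 0.63, 0.228] pointing down, gripper open.
Joint ranges: [-158.91, 158.91], [-42.39, 125.64], [0.06, 152.35], [-60.88, 240.88], [17.5, 164.5], [-176.32, 176.32]. Speed limits (degrees/s): [108.29, 108.29, 136.94, 180, 180, 180].

INTERFACE

Orientations are given as a 3x3 rotation matrix whose columns are the frame's x, y, z axes.
In Python, from workcell import robot gives the robot as it stands.
- The arm moves only by the shell command python3 jog.py 'ROWS' [OPENING]. ROWS is a JSON list of rows, 1 to 5 of them, each of 6 numbers: dx, dy, dz in m, then a rotation vector rx, ry, rz in degrees; each row is the pose to reach, as a shift and turn from the pose commanded when the command began, along the tool's axes at that moment; what a row does not reach only later rows make up. A row lasts 1/12 s, in which the tool goes at most 0.0417 m and 7.16 degrees, less where a joint would pass 70% of its speed; a pose out of reach is approached as far as the arm can. OPENING is the finger opening in m, set as the command begins (- or left out keeps the last). The fingers move at their own pace and stop on an object; the grip force is fixed at half the most. Time passes only in rows, so rows that do not move let the fingers close. It prints the time, the measured TCP pose, the force, the opening and the grip force at its end.
- robot.get_obs(): the state, without advancing time (a new reading comes with each control period).
- robot.capture(name): name is "side" or "top" or "wrist"; returns (picture, depth): 420x560x3 uint8, blue, green, red; 420x560 float32, m along the optical axis (not along the pixel's ray), 0 where there is no reading.
- robot.get_calibration(name): a dict with "camera_matrix" (3x3 intrinsics, pixels), "dist" ([k1, k2, p1, p2, k3] as OpenCV has them; the pictures are not rectified), "rvec" (rotation vector, rad) and "tvec" (3), from world to camera coordinates, as OpenCV has them; the wrist camera has in their place "T_tool_cam" (4x4, takes a point from camera to tool coordinates, whose origin is the TCP and whose axes are the flange's). Camera axes: x right, y down, z forward; pixel columns grow to the right and rows downward; lengths in m; the calibration is good to about 2 mm. A picture is of the moment at which its call begins: read the wrist's pose just before it. get_calibration takes no time and is no camera call.
- robot.finish_job(): hands the job in; it is judged then, once.
The state is a dict: "time": time; "joint_pos": joint angles; "joint_velocities": joint speeds; "joint_torque": joint torques, N m; "eef_pos": TCP position; "eef_rot": TCP orientation; "wrist_force": force on the tool from outside, world axes, zero at the start; "moment": the same for the moment, N m; "grip_width": finger opening in m; "gripper_force": force on a finger pad.
Only numpy, scipy, OpenCV 4.12 (cv2) and the standard library are available. Lean on these libraries where they do the work, as an engineer would, in place of code of your own. Each camera call takes 0.05 s, during which the arm holds its last target. There are 200 camera calls.

## Working session

There is one attempt and no reset: what is moved stays moved. The work goes in short steps, Python scripts to look and compute and a shell command to move; the robot and the scene stay as the last step left them, time stands still between calls to the robot, and variables do not carry over. Pictures are saved under pics/ and viewed, at most 14 in all, crops included, and the job is handed in when it is done.

```bash
ls; mkdir -p pics; cat > h.py <<'E'
import numpy as np,cv2
from workcell import robot
def cap(name):
    o=robot.get_obs(); im,d=robot.capture(name); c=robot.get_calibration(name)
    K=np.array(c["camera_matrix"]);D=np.array(c["dist"])
    if name=="wrist":
        T=np.eye(4);T[:3,:3]=o["eef_rot"];T[:3,3]=o["eef_pos"];T=T@np.array(c["T_tool_cam"])
    else:
        R=cv2.Rodrigues(np.array(c["rvec"]))[0];T=np.eye(4);T[:3,:3]=R.T;T[:3,3]=-R.T@np.array(c["tvec"]).ravel()
    return im,d,K,D,T
def cloud(d,K,D,T):
    h,w=d.shape;u,v=np.meshgrid(np.arange(w),np.arange(h))
    n=cv2.undistortPoints(np.stack([u,v],-1).reshape(-1,1,2).astype(np.float64),K,D).reshape(h,w,2)
    P=np.concatenate([n*d[...,None],d[...,None]],-1)@T[:3,:3].T+T[:3,3]
    P[d==0]=np.nan
    return P
def ray(u,v,z,K,D,T):
    n=cv2.undistortPoints(np.array([[[u,v]]],float),K,D)[0,0]
    r=T[:3,:3]@np.array([*n,1]);return T[:3,3]+r*(z-T[2,3])/r[2]
E
python3 - <<'E'
from h import *
print(robot.finger_overhang,robot.get_obs()["eef_rot"],robot.get_obs()["time"])
for n in["top","side"]:
    im,d,K,D,T=cap(n);cv2.imwrite(f"pics/{n}0.png",im);np.savez(f"{n}0.npz",im=im,d=d,K=K,D=D,T=T);print(n,T)
E
```

```text
jog.py
pics
workcell.py
0.014 [[-9.00101234e-01  4.35680506e-01 -5.15731229e-04]
 [ 4.35680810e-01  9.00100682e-01 -9.96709789e-04]
 [ 2.99630060e-05 -1.12183391e-03 -9.99999370e-01]] 0.0
top [[-1.62265220e-02 -9.93582036e-01  1.11943907e-01  4.17740586e-01]
 [-9.99867888e-01  1.62311108e-02 -8.70419575e-04 -6.46829136e-02]
 [-9.52140700e-04 -1.11943241e-01 -9.93714146e-01  1.47235409e+00]
 [ 0.00000000e+00  0.00000000e+00  0.00000000e+00  1.00000000e+00]]
side [[ 0.88891662 -0.21121742  0.40646579  0.170591  ]
 [-0.45759629 -0.44976323  0.76701934 -0.84504763]
 [ 0.02080552 -0.86781348 -0.49645432  0.62934381]
 [ 0.          0.          0.          1.        ]]
```

View pics/top0.png

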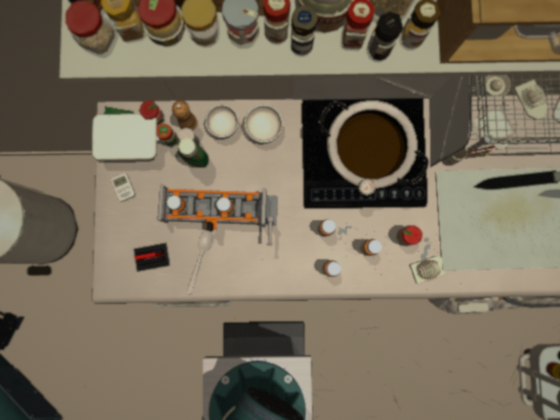

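View pics/side0.png

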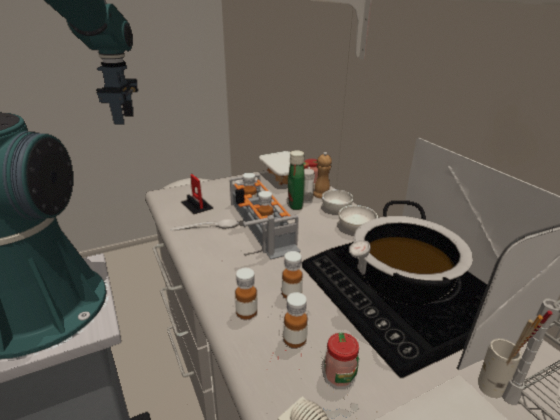

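```bash
python3 - <<'E'
from h import *
z=np.load("top0.npz");im,d,K,D,T=[z[k] for k in("im","d","K","D","T")]
c=im[175:285,125:325];cv2.imwrite("pics/topc.png",cv2.resize(c,None,fx=4,fy=4,interpolation=cv2.INTER_CUBIC))
P=cloud(d,K,D,T)
for n,u,v,hz in[("j4",175,203,.118),("j2",224,204,.118),("s1",327,227,.112),("s2",372,246,.112),("s3",332,268,.112),("red",411,235,.086),("bottle",188,144,.186)]:
    w=P[v-12:v+13,u-12:u+13].reshape(-1,3);m=abs(w[:,2]-hz)<.012;print(n,m.sum(),w[m].mean(0).round(4),ray(u,v,hz,K,D,T).round(4))
for u,v,hz in[(164,190,.096),(268,190,.096),(162,221,.096),(266,224,.096),(208,226,.128),(152,257,.1)]:print(u,v,ray(u,v,hz,K,D,T).round(4),P[v,u])
E
```

```text
j4 157 [0.5955 0.2199 0.1177] [0.5932 0.2172 0.118 ]
j2 151 [0.588  0.0818 0.1177] [0.5881 0.0803 0.118 ]
s1 151 [ 0.5224 -0.2101  0.1118] [ 0.5195 -0.2063  0.112 ]
s2 160 [ 0.4634 -0.3363  0.1119] [ 0.4646 -0.3298  0.112 ]
s3 154 [ 0.4047 -0.2208  0.112 ] [ 0.4057 -0.217   0.112 ]
red 317 [ 0.4958 -0.4493  0.0862] [ 0.4948 -0.4466  0.086 ]
bottle 218 [0.7369 0.1719 0.1857] [0.7438 0.1691 0.186 ]
164 190 [0.6339 0.2533 0.096 ] [0.63733505 0.25843921 0.07381566]
268 190 [ 0.629  -0.0429  0.096 ] [ 0.64467409 -0.04127107 -0.00597951]
162 221 [0.5453 0.2581 0.096 ] [0.54833831 0.26583234 0.06313524]
266 224 [ 0.532  -0.0358  0.096 ] [ 0.53924182 -0.03400934  0.00843773]
208 226 [0.5264 0.1236 0.128 ] [0.52642852 0.12364863 0.12762187]
152 257 [0.4443 0.2841 0.1   ] [0.44548426 0.29954685 0.03925394]
```

View pics/topc.png

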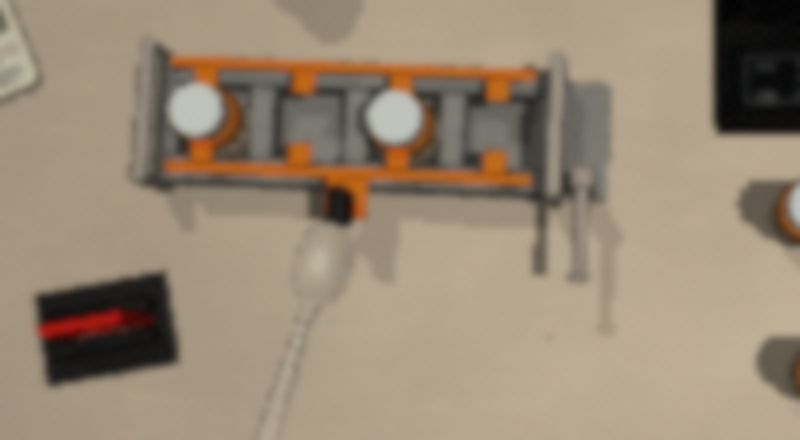

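```bash
cat >> h.py <<'E'
def go(*targets):
    "tool-axis shifts chained for targets (x,y,z,yaw of tool x in deg, None = keep); TCP; tool taken as pointing down"
    o=robot.get_obs();R=np.array(o["eef_rot"]);p=np.array(o["eef_pos"])
    Z0=-R[:3,2]
    a=np.degrees(np.arctan2(R[1,0],R[0,0]))
    print("at",p.round(4),"yaw",a.round(2),"tilt",np.degrees(np.arccos(-R[2,2])).round(2),"F",np.round(o["wrist_force"],1),"t",round(o["time"],1),"w",round(o["grip_width"],4),"gf",round(o["gripper_force"],1))
    for i,t in enumerate(targets):
        d=np.array(t[:3])-p
        if i: c,s=np.cos(np.radians(a)),np.sin(np.radians(a));R=np.array([[c,s,0],[s,-c,0],[0,0,-1]])
        y=a if len(t)<4 else t[3]
        print("->",t,"shift",(R.T@d).round(4),"rz",round(-((y-a+180)%360-180),2),"rows",round(np.linalg.norm(d)/.0417,1))
        p=np.array(t[:3]);a=y
E
python3 - <<'E'
from h import *
print(np.array(robot.get_calibration("wrist")["T_tool_cam"]).round(3)); print(robot.get_calibration("wrist")["camera_matrix"])
go((.45,.1,.32,177))
E
```

```text
[[-0.001 -0.96  -0.28   0.078]
 [ 1.    -0.001  0.     0.   ]
 [-0.    -0.28   0.96  -0.158]
 [ 0.     0.     0.     1.   ]]
[[372.59276215   0.         273.47673513]
 [  0.         372.59276215 205.50022294]
 [  0.           0.           1.        ]]
at [0.3048 0.6298 0.2273] yaw 154.17 tilt 0.06 F [ 0.1 -0.4  0.4] t 0.1 w 0.0916 gf 0.0
-> (0.45, 0.1, 0.32, 177) shift [-0.3615 -0.4137 -0.0923] rz -22.83 rows 13.4
```

```bash
python3 jog.py '[[-0.033,-0.022,-0.01,0,0,-3],[-0.065,-0.044,-0.02,0,0,-6],[-0.095,-0.066,-0.03,0,0,-9],[-0.125,-0.09,-0.04,0,0,-12],[-0.15,-0.11,-0.05,0,0,-15]]' | tail -3
python3 - <<'E'
from h import *
go((.55,.1,.32,177))
E
```

```text
wrist_force: [0.4, -0.9, -0.7]
grip_width: 0.0912
gripper_force: 0.0
at [0.3925 0.4635 0.2779] yaw 169.31 tilt 0.05 F [ 0.4 -0.9 -0.7] t 0.5 w 0.0912 gf 0.0
-> (0.55, 0.1, 0.32, 177) shift [-0.2221 -0.328  -0.0419] rz -7.69 rows 9.6
```

```bash
python3 jog.py '[[-0.022,-0.033,-0.004,0,0,0],[-0.044,-0.066,-0.008,0,0,0],[-0.066,-0.099,-0.012,0,0,0],[-0.088,-0.13,-0.016,0,0,0],[-0.111,-0.164,-0.02,0,0,0]]' | tail -1
python3 jog.py '[[-0.022,-0.033,-0.004,0,0,-2],[-0.044,-0.066,-0.008,0,0,-4],[-0.066,-0.099,-0.012,0,0,-7.7],[-0.1,-0.15,-0.022,0,0,-7.7],[-0.111,-0.164,-0.022,0,0,-7.7]]' | tail -1
python3 jog.py '[[0,0,0,0,0,0],[0,0,0,0,0,0],[0,0,0,0,0,0]]'
python3 - <<'E'
from h import *
im,d,K,D,T=cap("wrist");cv2.imwrite("pics/w1.png",im);np.savez("w1.npz",im=im,d=d,K=K,D=D,T=T)
go((.55,.1,.32,177))
E
```

```text
gripper_force: 0.0
gripper_force: 0.0
time: 1.6
eef_pos: [0.5481, 0.102, 0.3195]
eef_rot: [[-0.998, 0.055, -0.001], [0.055, 0.998, 0.0], [0.001, 0.0, -1.0]]
wrist_force: [0.3, 1.1, -1.2]
grip_width: 0.0912
gripper_force: 0.0
at [0.548  0.1025 0.3195] yaw 176.9 tilt 0.05 F [-0.3  0.3  0.3] t 1.6 w 0.0914 gf 0.0
-> (0.55, 0.1, 0.32, 177) shift [-0.0022 -0.0024 -0.0005] rz -0.1 rows 0.1
```

View pics/w1.png

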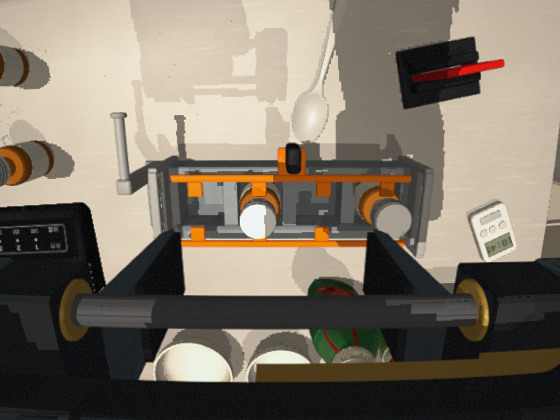

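```bash
python3 - <<'E'
from h import *
z=np.load("w1.npz");im,d,K,D,T=[z[k] for k in("im","d","K","D","T")]
P=cloud(d,K,D,T)
def box(n,u0,u1,v0,v1,z0,z1):
    w=P[v0:v1,u0:u1].reshape(-1,3);w=w[(w[:,2]>z0)&(w[:,2]<z1)];
    print(n,len(w),w.mean(0).round(4),"min",np.percentile(w,2,0).round(4),"max",np.percentile(w,98,0).round(4));return w
box("grip",275,310,135,180,.12,.135)
g=box("peg",105,132,105,175,.112,.13)
print(np.polyfit(g[:,0],g[:,1],1))
box("knob",105,132,105,122,.112,.135)
box("post",110,140,165,200,.112,.13)
box("cap2",235,285,190,245,.112,.124)
box("cap4",355,415,190,245,.112,.124)
box("cheekR",145,180,150,255,.088,.1)
box("cheekL",395,440,150,260,.088,.1)
# orange plate bars
hsv=cv2.cvtColor(im,cv2.COLOR_BGR2HSV);m=(hsv[...,0]<20)&(hsv[...,1]>150)&(hsv[...,2]>120)&(abs(P[...,2]-.084)<.006)
m[:,:165]=0;m[:,420:]=0
w=P[m];r=cv2.minAreaRect((w[:,:2]*1000).astype(np.float32));print("plate",r,w[:,2].mean())
m=(P[...,2]>.046)&(P[...,2]<.054);m[:,:150]=0;m[:,435:]=0;m[:140]=0;m[260:]=0
w=P[m];print("block",cv2.minAreaRect((w[:,:2]*1000).astype(np.float32)),np.median(w[:,2]))
m=(hsv[...,2]>60)&((hsv[...,0]<8)|(hsv[...,0]>172))&(hsv[...,1]>170)&(P[...,2]>.02);m[:30]=0;m[110:]=0;m[:,:390]=0
w=P[m];print("tag",len(w),w.mean(0),np.percentile(w,[2,50,98],0).round(4),cv2.minAreaRect((w[:,:2]*1000).astype(np.float32)))
E
```

```text
grip 391 [0.5278 0.1216 0.1281] min [0.516  0.115  0.1211] max [0.5404 0.1283 0.1305]
peg 696 [ 0.5013 -0.0437  0.12  ] min [ 0.4739 -0.0498  0.1145] max [ 0.5327 -0.0372  0.1237]
[-0.05708002 -0.01505888]
knob 136 [ 0.4772 -0.042   0.1205] min [ 0.4733 -0.05    0.1138] max [ 0.482  -0.0362  0.1246]
post 428 [ 0.5407 -0.0453  0.1208] min [ 0.5249 -0.0535  0.1128] max [ 0.553  -0.0393  0.1242]
cap2 1063 [0.589  0.0835 0.1189] min [0.5725 0.0668 0.1136] max [0.6068 0.1002 0.1207]
cap4 1013 [0.5958 0.2213 0.1189] min [0.5797 0.204  0.113 ] max [0.6136 0.2383 0.1207]
cheekR 723 [ 0.5688 -0.0266  0.0963] min [ 0.5335 -0.0331  0.0916] max [ 0.6066 -0.021   0.0985]
cheekL 896 [0.5982 0.2629 0.0962] min [0.5513 0.257  0.0909] max [0.6489 0.2696 0.0987]
plate ((578.0809326171875, 119.19097900390625), (260.1143798828125, 111.76094055175781), 86.84488677978516) 0.0850683826259306
block ((589.1198120117188, 111.09321594238281), (312.8747253417969, 97.26544189453125), 86.57379913330078) 0.05107638528120351
tag 740 [0.45124418 0.29450868 0.09166755] [[0.4435 0.2742 0.0285]
 [0.4516 0.29   0.1062]
 [0.4578 0.3317 0.1084]] ((450.2187194824219, 311.1767883300781), (12.000837326049805, 75.10670471191406), 8.58600902557373)
```

```bash
python3 - <<'E'
from h import *
go((.5278,.1216,.15,176.75),(.5278,.1216,.108,176.75),(.5278+.0023,.1216+.04,.108))
E
```

```text
at [0.548  0.1025 0.3195] yaw 176.9 tilt 0.05 F [-0.3  0.3  0.3] t 1.6 w 0.0914 gf 0.0
-> (0.5278, 0.1216, 0.15, 176.75) shift [0.021  0.018  0.1695] rz 0.15 rows 4.1
-> (0.5278, 0.1216, 0.108, 176.75) shift [0.    0.    0.042] rz -0.0 rows 1.0
-> (0.5301, 0.1616, 0.108) shift [-0.      0.0401  0.    ] rz -0.0 rows 1.0
```

```bash
python3 jog.py '[[0.021,0.018,0.02,0,0,0.15],[0.021,0.018,0.06,0,0,0.15],[0.021,0.018,0.1,0,0,0.15],[0.021,0.018,0.14,0,0,0.15],[0.021,0.018,0.17,0,0,0.15]]' 0.06|tail -1
python3 jog.py '[[0,0,0.01,0,0,0],[0,0,0.03,0,0,0],[0,0,0.0415,0,0,0],[0,0,0.0415,0,0,0],[0,0,0.0415,0,0,0]]'
python3 jog.py '[[0,0,0,0,0,0],[0,0,0,0,0,0],[0,0,0,0,0,0],[0,0,0,0,0,0],[0,0,0,0,0,0]]' 0.0
```

```text
gripper_force: 0.0
time: 2.48
eef_pos: [0.5287, 0.1214, 0.1091]
eef_rot: [[-0.998, 0.057, -0.0], [0.057, 0.998, 0.0], [0.0, 0.0, -1.0]]
wrist_force: [1.0, -0.5, 0.4]
grip_width: 0.06
gripper_force: 0.0
time: 2.9
eef_pos: [0.5287, 0.121, 0.1089]
eef_rot: [[-0.998, 0.057, 0.001], [0.057, 0.998, 0.0], [-0.001, 0.0, -1.0]]
wrist_force: [0.1, -0.2, -0.4]
grip_width: 0.0291
gripper_force: 0.0
```

```bash

python3 jog.py '[[0,0,0,0,0,0],[0,0,0,0,0,0],[0,0,0,0,0,0],[0,0,0,0,0,0],[0,0,0,0,0,0]]' 0.0
python3 jog.py '[[0,0.008,0,0,0,0],[0,0.016,0,0,0,0],[0,0.024,0,0,0,0],[0,0.032,0,0,0,0],[0,0.036,0,0,0,0]]'
python3 jog.py '[[0,0.001,0,0,0,0],[0,0.002,0,0,0,0],[0,0.002,0,0,0,0]]'
```

```text
time: 3.32
eef_pos: [0.5286, 0.1215, 0.1085]
eef_rot: [[-0.998, 0.057, 0.0], [0.057, 0.998, 0.001], [-0.0, 0.001, -1.0]]
wrist_force: [-0.8, 7.3, 1.5]
grip_width: 0.014
gripper_force: 30.0
time: 3.73
eef_pos: [0.5304, 0.1572, 0.1084]
eef_rot: [[-0.998, 0.055, -0.001], [0.055, 0.998, -0.002], [0.001, -0.002, -1.0]]
wrist_force: [0.9, -55.4, 14.6]
grip_width: 0.0138
gripper_force: 30.0
time: 3.98
eef_pos: [0.5305, 0.157, 0.1085]
eef_rot: [[-0.998, 0.056, -0.001], [0.056, 0.998, -0.004], [0.001, -0.004, -1.0]]
wrist_force: [-1.8, -32.7, 12.1]
grip_width: 0.0136
gripper_force: 30.0
```

```bash

python3 jog.py '[[0,0,0,0,0,0],[0,0,0,0,0,0],[0,0,0,0,0,0]]' 0.06 |tail -2
python3 jog.py '[[0,0,-0.04,0,0,0],[0,0,-0.08,0,0,0],[0,0,-0.12,0,0,0],[0,-0.02,-0.155,0,0,0],[0,-0.055,-0.175,0,0,0]]'|tail -1
python3 jog.py '[[0,-0.04,0,0,0,0],[0,-0.08,0,0,0,0],[0,-0.12,0,0,0,0],[0,-0.16,0,0,0,0],[0,-0.2,0,0,0,0]]' 0.09|tail -1
python3 jog.py '[[0,-0.04,-0.02,0,0,0],[0,-0.08,-0.04,0,0,0],[0,-0.11,-0.04,0,0,0],[0,-0.11,-0.04,0,0,0],[0,-0.11,-0.04,0,0,0]]'|tail -1
cat >> h.py <<'E'
def caps(im,d,K,D,T,z0,z1):
    P=cloud(d,K,D,T);hsv=cv2.cvtColor(im,cv2.COLOR_BGR2HSV)
    m=((P[...,2]>z0)&(P[...,2]<z1)).astype(np.uint8)
    n,l,s,c=cv2.connectedComponentsWithStats(m)
    for i in range(1,n):
        if s[i,4]>300:
            q=P[l==i];o=cv2.minEnclosingCircle((q[:,:2]*1000).astype(np.float32))
            h=hsv[l==i];print(c[i].round(),s[i,4],"mean",q.mean(0).round(4),"circ",np.round(o[0],1),round(o[1],1),"hsv",np.median(h,0))
E
python3 - <<'E'
from h import *
r=cap("wrist");cv2.imwrite("pics/w2.png",r[0]);caps(*r,.108,.118)
go((.53,-.22,.33))
E
```

```text
grip_width: 0.031
gripper_force: 0.0
gripper_force: 0.0
gripper_force: 0.0
gripper_force: 0.0
[252.  71.] 1264 mean [ 0.4065 -0.221   0.1131] circ [ 406.4 -221.4] 19.0 hsv [ 34.   7. 249.]
[141. 141.] 1121 mean [ 0.4649 -0.3362  0.113 ] circ [ 465.1 -337.4] 19.3 hsv [ 90.   3. 252.]
[271. 191.] 1038 mean [ 0.5236 -0.2104  0.1131] circ [ 524.4 -210.4] 19.0 hsv [ 20.  27. 190.]
at [ 0.5098 -0.2054  0.3231] yaw 176.66 tilt 0.03 F [ 0.   0.6 -1. ] t 5.5 w 0.0902 gf 0.0
-> (0.53, -0.22, 0.33) shift [-0.0211 -0.0134 -0.0069] rz -0.0 rows 0.6
```

View pics/w2.png

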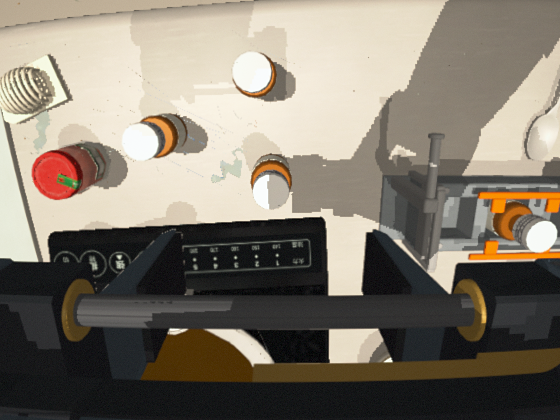

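```bash
python3 - <<'E'
from h import *
go((.524,-.2104,.102,176.75))
E
python3 jog.py '[[-0.007,-0.002,0.04,0,0,0],[-0.0145,-0.0042,0.08,0,0,0],[-0.0145,-0.0042,0.12,0,0,0],[-0.0145,-0.0042,0.15,0,0,0],[-0.0145,-0.0042,0.17,0,0,0]]' 0.07|tail -1
python3 jog.py '[[0,0,0,0,0,0],[0,0,0.02,0,0,0],[0,0,0.04,0,0,0],[0,0,0.051,0,0,0],[0,0,0.051,0,0,0]]'
python3 - <<'E'
from h import *
go((.524,-.2104,.102,176.75))
E
```

```text
at [ 0.5098 -0.2054  0.3231] yaw 176.66 tilt 0.03 F [ 0.   0.6 -1. ] t 5.5 w 0.0902 gf 0.0
-> (0.524, -0.2104, 0.102, 176.75) shift [-0.0146 -0.0042  0.2211] rz -0.09 rows 5.3
gripper_force: 0.0
time: 6.37
eef_pos: [0.5235, -0.2094, 0.1014]
eef_rot: [[-0.998, 0.056, -0.002], [0.056, 0.998, 0.001], [0.002, 0.001, -1.0]]
wrist_force: [-1.0, 0.1, 0.0]
grip_width: 0.0703
gripper_force: 0.0
at [ 0.5235 -0.2094  0.1014] yaw 176.77 tilt 0.14 F [-1.   0.1  0. ] t 6.4 w 0.0703 gf 0.0
-> (0.524, -0.2104, 0.102, 176.75) shift [-0.0006 -0.001  -0.0006] rz 0.02 rows 0.0
```

```bash

python3 jog.py '[[0,0,0,0,0,0],[0,0,0,0,0,0],[0,0,0,0,0,0],[0,0,0,0,0,0],[0,0,0,0,0,0]]' 0 |tail -2
python3 jog.py '[[0,0,0,0,0,0],[0,0,0,0,0,0],[0,0,-0.01,0,0,0],[0,0,-0.03,0,0,0],[0,0,-0.06,0,0,0]]'|tail -2
python3 jog.py '[[0,0,-0.04,0,0,0],[0,0,-0.08,0,0,0],[0,0.02,-0.11,0,0,0],[0,0.04,-0.13,0,0,0],[0,0.08,-0.13,0,0,0]]'
python3 - <<'E'
from h import *
go((.593,.1526,.27,176.75))
E
```

```text
grip_width: 0.0395
gripper_force: 0.0
grip_width: 0.0373
gripper_force: 30.0
time: 7.62
eef_pos: [0.5303, -0.1321, 0.2979]
eef_rot: [[-0.998, 0.06, 0.007], [0.06, 0.998, -0.003], [-0.007, -0.002, -1.0]]
wrist_force: [1.4, 0.2, -1.9]
grip_width: 0.0373
gripper_force: 30.0
at [ 0.5303 -0.1321  0.2979] yaw 176.59 tilt 0.41 F [ 1.4  0.2 -1.9] t 7.6 w 0.0373 gf 30.0
-> (0.593, 0.1526, 0.27, 176.75) shift [-0.0455  0.288   0.0276] rz -0.16 rows 7.0
```

```bash

python3 jog.py '[[-0.006,0.04,0,0,0,0],[-0.012,0.08,0,0,0,0],[-0.018,0.12,0,0,0,0],[-0.024,0.155,0.01,0,0,0],[-0.03,0.19,0.02,0,0,0]]'|tail -1
python3 jog.py '[[-0.006,0.04,0,0,0,0],[-0.012,0.08,0.0,0,0,0],[-0.0155,0.098,0.007,0,0,0],[-0.0155,0.098,0.007,0,0,0],[-0.0155,0.098,0.007,0,0,0]]'|tail -1
python3 jog.py '[[0,0,0,0,0,0],[0,0,0,0,0,0],[0,0,0,0,0,0],[0,0,0,0,0,0]]'|tail -1
python3 - <<'E'
from h import *
go((.593,.1526,.27,176.75))
r=cap("wrist");cv2.imwrite("pics/w3.png",cv2.resize(r[0][90:330,130:450],None,fx=2.5,fy=2.5));np.savez("w3.npz",**dict(zip(("im","d","K","D","T"),r)))
E
```

```text
gripper_force: 30.0
gripper_force: 30.0
gripper_force: 30.0
at [0.5905 0.1535 0.2658] yaw 176.66 tilt 0.02 F [-0.4  0.6 -2.1] t 8.8 w 0.0373 gf 30.0
-> (0.593, 0.1526, 0.27, 176.75) shift [-0.0025 -0.0007 -0.0042] rz -0.09 rows 0.1
```

View pics/w3.png

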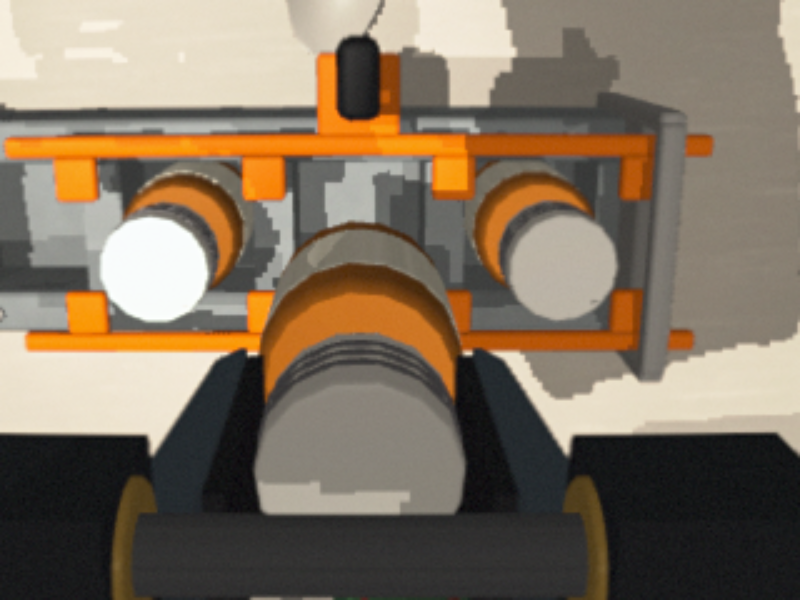

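```bash
python3 - <<'E'
from h import *
a=np.radians(-3.25);ex=np.array([np.cos(a),np.sin(a)]);ey=np.array([-np.sin(a),np.cos(a)]);c=np.array([.591,.1177])
for f in("w1","w3"):
    z=np.load(f+".npz");P=cloud(z["d"],z["K"],z["D"],z["T"]).reshape(-1,3);P=P[~np.isnan(P[:,0])]
    x=(P[:,:2]-c)@ex*1000;y=(P[:,:2]-c)@ey*1000;top=abs(P[:,2]-.05)<.004
    m=top&(abs(x)<20)&(abs(y)<150);h,e=np.histogram(y[m],np.arange(-160,160,2));print(f,"y:",[(int(e[i]),int(h[i])) for i in range(len(h)) if h[i]>3])
    m=top&(abs(abs(y-35)-0)<150)&(abs(x)<60);h,e=np.histogram(x[m],np.arange(-60,60,1.5));print("x:",[(e[i],int(h[i])) for i in range(len(h)) if h[i]>3])
    m=(P[:,2]>.088)&(P[:,2]<.1)&(abs(abs(y)-147)<9)&(abs(x)<60)
    print("cheeks y",[np.percentile(y[m&(y*s>0)],[3,97]) for s in(-1,1) if (m&(y*s>0)).any()], "x",[np.percentile(x[m&(y*s>0)],[1,99]) for s in(-1,1) if (m&(y*s>0)).any()])
E
```

```text
w1 y: [(-142, 46), (-140, 48), (-138, 54), (-136, 55), (-134, 54), (-132, 56), (-78, 50), (-76, 55), (-74, 54), (-72, 57), (-70, 54), (-68, 52), (-66, 56), (-64, 54), (-62, 24), (-8, 33), (-6, 65), (-4, 58), (-2, 41), (0, 66), (2, 56), (4, 47), (6, 60), (8, 4), (62, 60), (64, 54), (66, 56), (68, 54), (70, 57), (72, 53), (74, 54), (76, 57), (78, 19), (80, 16), (82, 13), (84, 6), (86, 9), (88, 7), (132, 31), (134, 26), (136, 28), (138, 24), (140, 46)]
x: [(np.float64(-49.5), 12), (np.float64(-45.0), 34), (np.float64(-43.5), 343), (np.float64(-42.0), 220), (np.float64(-40.5), 259), (np.float64(-39.0), 277), (np.float64(-37.5), 212), (np.float64(-36.0), 183), (np.float64(-25.5), 55), (np.float64(-24.0), 73), (np.float64(-22.5), 77), (np.float64(-21.0), 83), (np.float64(-19.5), 67), (np.float64(-18.0), 70), (np.float64(-16.5), 74), (np.float64(-15.0), 73), (np.float64(-13.5), 63), (np.float64(-12.0), 60), (np.float64(-10.5), 81), (np.float64(-9.0), 64), (np.float64(-7.5), 68), (np.float64(-6.0), 58), (np.float64(-4.5), 59), (np.float64(-3.0), 64), (np.float64(-1.5), 67), (np.float64(0.0),
[... 2465 characters left out ...]
 (np.float64(13.5), 45), (np.float64(15.0), 37), (np.float64(16.5), 49), (np.float64(18.0), 36), (np.float64(19.5), 38), (np.float64(21.0), 36), (np.float64(22.5), 29), (np.float64(24.0), 38), (np.float64(25.5), 30), (np.float64(27.0), 31), (np.float64(28.5), 141), (np.float64(30.0), 80), (np.float64(31.5), 106), (np.float64(33.0), 90), (np.float64(34.5), 94), (np.float64(36.0), 125), (np.float64(37.5), 107), (np.float64(39.0), 132), (np.float64(40.5), 177), (np.float64(42.0), 166), (np.float64(43.5), 154), (np.float64(45.0), 108)]
cheeks y [array([-150.19102219, -140.75185879]), array([141.69132111, 151.10666653])] x [array([-49.1627393 ,  51.07315267]), array([-49.21897616,  51.01697661])]
```

```bash

python3 jog.py '[[-0.0028,-0.0006,0.015,0,0,0],[-0.0028,-0.0006,0.04,0,0,0],[-0.0028,-0.0006,0.06,0,0,0],[-0.0028,-0.0006,0.08,0,0,0],[-0.0028,-0.0006,0.09,0,0,0]]'|tail -1
python3 jog.py '[[0,0,0,0,0,0],[0,0,0,0,0,0],[0,0,0.01,0,0,0],[0,0,0.02,0,0,0],[0,0,0.03,0,0,0]]'
python3 jog.py '[[0,0,0.01,0,0,0],[0,0,0.02,0,0,0],[0,0,0.03,0,0,0],[0,0,0.036,0,0,0],[0,0,0.036,0,0,0]]'
python3 - <<'E'
from h import *
go((.5933,.1527,.108,176.75))
E
```

```text
gripper_force: 30.0
time: 9.67
eef_pos: [0.5936, 0.1536, 0.1452]
eef_rot: [[-0.998, 0.057, 0.001], [0.057, 0.998, 0.0], [-0.001, 0.0, -1.0]]
wrist_force: [0.0, -0.0, -1.9]
grip_width: 0.0374
gripper_force: 30.0
time: 10.08
eef_pos: [0.5933, 0.1536, 0.1084]
eef_rot: [[-0.998, 0.057, -0.001], [0.057, 0.998, -0.0], [0.001, -0.0, -1.0]]
wrist_force: [-0.2, -0.9, -1.8]
grip_width: 0.0373
gripper_force: 30.0
at [0.5933 0.1536 0.1084] yaw 176.72 tilt 0.03 F [-0.2 -0.9 -1.8] t 10.1 w 0.0373 gf 30.0
-> (0.5933, 0.1527, 0.108, 176.75) shift [-0.     -0.0009  0.0004] rz -0.03 rows 0.0
```

```bash

python3 jog.py '[[0,-0.0006,0.001,0,0,0],[0,-0.0006,0.001,0,0,0],[0,-0.0006,0.001,0,0,0]]'|sed -n 4p
python3 jog.py '[[0,0,0,0,0,0],[0,0,0,0,0,0],[0,0,0,0,0,0],[0,0,0,0,0,0]]' 0.052
python3 jog.py '[[0,0,-0.02,0,0,0],[0,0,-0.05,0,0,0],[0,0,-0.09,0,0,0],[0,0,-0.13,0,0,0],[0,-0.02,-0.16,0,0,0]]'|tail -1
python3 jog.py '[[0.02,-0.036,0,0,0,0],[0.04,-0.07,0,0,0,0],[0.06,-0.106,0,0,0,0],[0.08,-0.14,0,0,0,0],[0.1,-0.176,0,0,0,0]]' 0.07|tail -1
python3 jog.py '[[0.02,-0.036,0.0,0,0,0],[0.04,-0.07,0.0,0,0,0],[0.06,-0.106,0.0,0,0,0],[0.065,-0.14,0.02,0,0,0],[0.065,-0.16,0.04,0,0,0]]'|tail -1
python3 jog.py '[[0,0,0,0,0,0],[0,0,0,0,0,0]]'|tail -1
python3 - <<'E'
from h import *
go((.4065,-.2212,.102,176.75))
E
```

```text
wrist_force: [-0.5, 0.3, -2.4]
time: 10.67
eef_pos: [0.5934, 0.153, 0.1086]
eef_rot: [[-0.998, 0.057, 0.0], [0.057, 0.998, 0.0], [-0.0, 0.0, -1.0]]
wrist_force: [-0.2, -0.4, 0.2]
grip_width: 0.0521
gripper_force: 0.0
gripper_force: 0.0
gripper_force: 0.0
gripper_force: 0.0
gripper_force: 0.0
at [ 0.4075 -0.1935  0.2279] yaw 176.59 tilt 0.1 F [-0.2  0.7 -0.4] t 12.1 w 0.0704 gf 0.0
-> (0.4065, -0.2212, 0.102, 176.75) shift [-0.0008 -0.0278  0.1259] rz -0.16 rows 3.1
```

```bash

python3 jog.py '[[-0.0008,-0.0278,0.02,0,0,-0.1],[-0.0008,-0.0278,0.06,0,0,-0.1],[-0.0008,-0.0278,0.09,0,0,-0.1],[-0.0008,-0.0278,0.11,0,0,-0.1],[-0.0008,-0.0278,0.126,0,0,-0.1]]'|tail -1
python3 jog.py '[[0,0,0,0,0,0],[0,0,0,0,0,0],[0,0,0,0,0,0]]'
python3 jog.py '[[0,0,0,0,0,0],[0,0,0,0,0,0],[0,0,0,0,0,0],[0,0,0,0,0,0],[0,0,0,0,0,0]]' 0 |tail -2
python3 jog.py '[[0,0,0,0,0,0],[0,0,0,0,0,0],[0,0,0,0,0,0]]'

```

```text
gripper_force: 0.0
time: 12.75
eef_pos: [0.4084, -0.2208, 0.1038]
eef_rot: [[-0.999, 0.055, 0.001], [0.055, 0.999, -0.001], [-0.001, -0.001, -1.0]]
wrist_force: [-0.7, 0.2, -0.0]
grip_width: 0.0702
gripper_force: 0.0
grip_width: 0.0396
gripper_force: 0.0
time: 13.42
eef_pos: [0.4075, -0.221, 0.1026]
eef_rot: [[-0.998, 0.055, 0.0], [0.055, 0.998, -0.0], [-0.0, -0.0, -1.0]]
wrist_force: [-1.3, 0.0, 6.1]
grip_width: 0.0373
gripper_force: 30.0
```

```bash

python3 jog.py '[[0,0,-0.01,0,0,0],[0,0,-0.04,0,0,0],[0,0,-0.08,0,0,0],[0,0,-0.12,0,0,0],[0,0,-0.16,0,0,0]]'|tail -2
python3 jog.py '[[-0.022,0.028,-0.01,0,0,0],[-0.044,0.056,-0.01,0,0,0],[-0.068,0.084,-0.01,0,0,0],[-0.09,0.112,-0.01,0,0,0],[-0.112,0.14,-0.01,0,0,0]]'|tail -1
python3 jog.py '[[-0.022,0.028,0,0,0,0],[-0.044,0.056,0,0,0,0],[-0.053,0.084,0.0,0,0,0],[-0.053,0.084,0.0,0,0,0],[-0.053,0.084,0.0,0,0,0]]'|tail -1
python3 jog.py '[[0,0,0,0,0,0],[0,0,0,0,0,0],[0,0,0,0,0,0]]' |tail -1
python3 - <<'E'
from h import *
go((.5866,.0129,.15,176.75),(.5866,.0129,.1095,176.75))
E
```

```text
grip_width: 0.0375
gripper_force: 30.0
gripper_force: 30.0
gripper_force: 30.0
gripper_force: 30.0
at [ 0.5841 -0.0072  0.2726] yaw 176.76 tilt 0.01 F [-0.  -1.1 -2.1] t 14.9 w 0.0373 gf 30.0
-> (0.5866, 0.0129, 0.15, 176.75) shift [-0.0014  0.0202  0.1226] rz 0.01 rows 3.0
-> (0.5866, 0.0129, 0.1095, 176.75) shift [0.     0.     0.0405] rz -0.0 rows 1.0
```

```bash

python3 jog.py '[[-0.0014,0.0202,0,0,0,0],[-0.0014,0.0202,0.03,0,0,0],[-0.0014,0.0202,0.06,0,0,0],[-0.0014,0.0202,0.08,0,0,0],[-0.0014,0.0202,0.09,0,0,0]]'|tail -1
python3 jog.py '[[0,0,0,0,0,0],[0,0,0,0,0,0],[0,0,0.01,0,0,0],[0,0,0.02,0,0,0],[0,0,0.032,0,0,0]]'
python3 jog.py '[[0,0,0.01,0,0,0],[0,0,0.02,0,0,0],[0,0,0.03,0,0,0],[0,0,0.041,0,0,0],[0,0,0.041,0,0,0]]'
python3 - <<'E'
from h import *
go((.5866,.0129,.1095,176.75))
E
```

```text
gripper_force: 30.0
time: 15.75
eef_pos: [0.5877, 0.0136, 0.1506]
eef_rot: [[-0.998, 0.056, 0.002], [0.056, 0.998, -0.0], [-0.002, 0.0, -1.0]]
wrist_force: [-0.5, 0.9, -2.7]
grip_width: 0.0369
gripper_force: 30.0
time: 16.17
eef_pos: [0.5867, 0.0137, 0.1076]
eef_rot: [[-0.998, 0.055, -0.001], [0.055, 0.998, -0.0], [0.001, -0.0, -1.0]]
wrist_force: [-0.2, 0.2, -3.3]
grip_width: 0.0376
gripper_force: 30.0
at [0.5867 0.0137 0.1076] yaw 176.83 tilt 0.07 F [-0.2  0.2 -3.3] t 16.2 w 0.0376 gf 30.0
-> (0.5866, 0.0129, 0.1095, 176.75) shift [ 0.0001 -0.0008 -0.0019] rz 0.08 rows 0.0
```

```bash

python3 jog.py '[[0,0,0,0,0,0],[0,0,0,0,0,0],[0,0,0,0,0,0],[0,0,0,0,0,0]]' 0.05|tail -2
python3 jog.py '[[0,0,-0.02,0,0,0],[0,0,-0.05,0,0,0],[0,0,-0.09,0,0,0],[0,0,-0.13,0,0,0],[0,0.02,-0.16,0,0,0]]'|tail -1
python3 jog.py '[[0.01,0.04,-0.01,0,0,0],[0.02,0.08,-0.02,0,0,0],[0.03,0.12,-0.03,0,0,0],[0.04,0.15,-0.04,0,0,0],[0.05,0.18,-0.06,0,0,0]]' 0.09|tail -1
python3 jog.py '[[0,0,0,0,0,0],[0,0,0,0,0,0],[0,0,0,0,0,0]]' |tail -1
python3 - <<'E'
from h import *
go((.53,.2,.33,176.75));print(np.round(robot.get_obs()["joint_pos"],1))
r=cap("wrist");cv2.imwrite("pics/w4.png",r[0]);np.savez("w4.npz",**dict(zip(("im","d","K","D","T"),r)));caps(*r,.112,.124)
im,d,K,D,T=r;P=cloud(d,K,D,T);hsv=cv2.cvtColor(im,cv2.COLOR_BGR2HSV)
m=((hsv[...,0]<8)|(hsv[...,0]>172))&(hsv[...,1]>150)&(hsv[...,2]>60)&(P[...,2]>.098)&(P[...,2]<.115)&(P[...,0]<.52);w=P[m]
print("tagtop",len(w),w.mean(0),cv2.minAreaRect((w[:,:2]*1000).astype(np.float32)))
E
```

```text
grip_width: 0.0502
gripper_force: 0.0
gripper_force: 0.0
gripper_force: 0.0
gripper_force: 0.0
at [0.5481 0.2159 0.3291] yaw 176.85 tilt 0.01 F [-0.5 -0.5  0.1] t 17.6 w 0.0895 gf 0.0
-> (0.53, 0.2, 0.33, 176.75) shift [ 0.0172 -0.0169 -0.0008] rz 0.1 rows 0.6
[ 19.2   5.5 108.3  -0.   66.1 -67.6]
[ 23. 162.] 949 mean [ 0.5158 -0.0435  0.1198] circ [513.9 -44.4] 40.8 hsv [ 18.  26. 150.]
[ 88. 220.] 953 mean [0.5824 0.0152 0.1187] circ [583.5  13.6] 19.1 hsv [ 70.   6. 241.]
[216. 221.] 1011 mean [0.5912 0.1533 0.1189] circ [592.1 152.9] 19.2 hsv [ 75.   6. 242.]
[151. 222.] 959 mean [0.5885 0.0844 0.1189] circ [589.6  83.2] 19.5 hsv [ 75.   6. 242.]
[282. 223.] 993 mean [0.5964 0.2223 0.119 ] circ [597.4 222.3] 18.9 hsv [ 19.  30. 164.]
tagtop 499 [0.45006299 0.30323179 0.10690304] ((449.92266845703125, 303.7568664550781), (8.314312934875488, 59.30940628051758), 9.255908012390137)
```

View pics/w4.png

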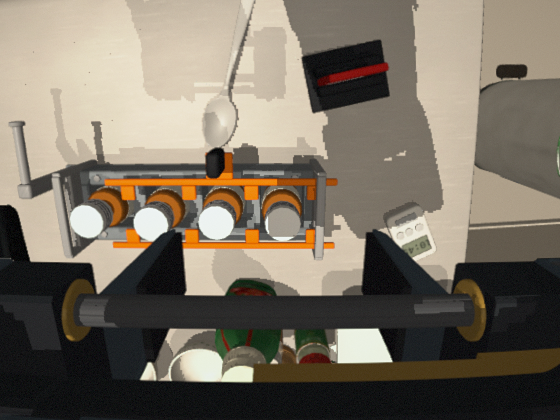

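```bash

python3 -c "
from h import *
go((.45,.304,.23,99.3))"
python3 jog.py '[[0.02,0.016,0.02,0,0,7],[0.04,0.032,0.04,0,0,14],[0.06,0.05,0.06,0,0,21],[0.08,0.066,0.08,0,0,28],[0.103,0.082,0.099,0,0,35]]'|tail -1
python3 jog.py '[[0,0,0,0,0,7],[0,0,0,0,0,14],[0,0,0,0,0,21],[0,0,0,0,0,28],[0,0,0,0,0,35]]' 0.05|tail -1
python3 jog.py '[[0,0,0,0,0,7],[0,0,0,0,0,7.6],[0,0,0,0,0,7.6],[0,0,0,0,0,7.6],[0,0,0,0,0,7.6]]'|tail -1
python3 - <<'E'
from h import *
go((.4499,.3037,.15,99.26),(.4499,.3037,.091,99.26))
im,d,K,D,T=cap("wrist");P=cloud(d,K,D,T);hsv=cv2.cvtColor(im,cv2.COLOR_BGR2HSV)
m=((hsv[...,0]<8)|(hsv[...,0]>172))&(hsv[...,1]>150)&(hsv[...,2]>60)&(P[...,2]>.09)&(P[...,2]<.115);w=P[m]
print("tagtop",len(w),w.mean(0),cv2.minAreaRect((w[:,:2]*1000).astype(np.float32)))
E
```

```text
at [0.5481 0.2154 0.3288] yaw 176.8 tilt 0.05 F [ 0.7 -0.7  0.1] t 17.6 w 0.0898 gf 0.0
-> (0.45, 0.304, 0.23, 99.3) shift [0.1028 0.083  0.0988] rz 77.5 rows 4.0
gripper_force: 0.0
gripper_force: 0.0
gripper_force: 0.0
at [0.45   0.3034 0.2302] yaw 99.36 tilt 0.02 F [0.6 0.2 0.3] t 18.9 w 0.0499 gf 0.0
-> (0.4499, 0.3037, 0.15, 99.26) shift [ 0.0003 -0.0001  0.0802] rz 0.1 rows 1.9
-> (0.4499, 0.3037, 0.091, 99.26) shift [0.    0.    0.059] rz -0.0 rows 1.4
tagtop 734 [0.44901979 0.30748375 0.10650743] ((449.2999267578125, 304.83892822265625), (7.196754455566406, 59.853485107421875), 9.345718383789062)
```

```bash

python3 jog.py '[[0.001,-0.0004,0.03,0,0,0],[0.001,-0.0004,0.06,0,0,0],[0.001,-0.0004,0.09,0,0,0],[0.001,-0.0004,0.11,0,0,0],[0.001,-0.0004,0.125,0,0,0]]' 0.04|tail -1
python3 jog.py '[[0,0,0.01,0,0,0],[0,0,0.0142,0,0,0],[0,0,0.0142,0,0,0],[0,0,0.0142,0,0,0]]'
python3 jog.py '[[0,0,0,0,0,0],[0,0,0,0,0,0],[0,0,0,0,0,0],[0,0,0,0,0,0],[0,0,0,0,0,0]]' 0|tail -2
python3 jog.py '[[0,0,0,0,0,0],[0,0,0,0,0,0],[0,0,0,0,0,0]]'
```

```text
gripper_force: 0.0
time: 19.68
eef_pos: [0.4497, 0.3049, 0.0919]
eef_rot: [[-0.161, 0.987, 0.001], [0.987, 0.161, 0.0], [0.0, 0.001, -1.0]]
wrist_force: [0.4, 0.3, -0.8]
grip_width: 0.0399
gripper_force: 0.0
grip_width: 0.0097
gripper_force: 0.0
time: 20.35
eef_pos: [0.4495, 0.3048, 0.0914]
eef_rot: [[-0.16, 0.987, 0.0], [0.987, 0.16, 0.0], [0.0, 0.0, -1.0]]
wrist_force: [-0.7, -0.1, 5.0]
grip_width: 0.0082
gripper_force: 30.0
```

```bash

python3 jog.py '[[0,0,-0.01,0,0,0],[0,0,-0.03,0,0,0],[0,0,-0.06,0,0,0],[0,0,-0.09,0,0,0],[0,0,-0.11,0,0,0]]'|tail -2
python3 jog.py '[[-0.03,0,0,0,0,3],[-0.07,0,0,0,0,6],[-0.11,0,0,0,0,9],[-0.15,0,0,0,0,12.5],[-0.19,0,0,0,0,12.5]]' |tail -1
python3 jog.py '[[0,0,0,0,0,0],[0,0,0,0,0,0]]' |tail -1
python3 - <<'E'
from h import *
go((.44,-.0408,.2,86.75),(.44,-.0408,.1494,86.75))
E
```

```text
grip_width: 0.0077
gripper_force: 30.0
gripper_force: 30.0
gripper_force: 30.0
at [0.48   0.1155 0.2018] yaw 86.53 tilt 0.02 F [-0.2  0.8 -0.4] t 21.4 w 0.008 gf 30.0
-> (0.44, -0.0408, 0.2, 86.75) shift [-0.1585 -0.0305  0.0018] rz -0.22 rows 3.9
-> (0.44, -0.0408, 0.1494, 86.75) shift [0.     0.     0.0506] rz -0.0 rows 1.2
```

```bash

python3 jog.py '[[-0.02,-0.02,0,0,0,-0.2],[-0.06,-0.0305,0,0,0,-0.2],[-0.1,-0.0305,0,0,0,-0.2],[-0.14,-0.0305,0,0,0,-0.2],[-0.1585,-0.0305,0,0,0,-0.2]]'|tail -2
python3 jog.py '[[0,0,0,0,0,0],[0,0,0.02,0,0,0],[0,0,0.04,0,0,0],[0,0,0.052,0,0,0],[0,0,0.052,0,0,0]]' |tail -1
python3 jog.py '[[0,0,0,0,0,0],[0,0,0,0,0,0]]' |tail -1
python3 - <<'E'
from h import *
go((.44,-.0408,.1494,86.75),(.5,-.0442,.1494,86.75))
im,d,K,D,T=cap("side");s=im[150:270,150:310];cv2.imwrite("pics/s2.png",cv2.resize(s,None,fx=4.5,fy=4.5,interpolation=cv2.INTER_CUBIC))
P=cloud(d,K,D,T);hsv=cv2.cvtColor(im,cv2.COLOR_BGR2HSV)
m=((hsv[...,0]<8)|(hsv[...,0]>172))&(hsv[...,1]>150)&(hsv[...,2]>60)&(P[...,0]<.48)&(P[...,0]>.4)&(P[...,1]>-.1);w=P[m];print(np.percentile(w,[2,50,98],0).round(4))
m=(P[...,2]>.105)&(P[...,2]<.124)&(P[...,0]>.475)&(P[...,0]<.527)&(P[...,1]<-.03)&(P[...,1]>-.06);w=P[m];print("peg",len(w),np.percentile(w,[2,50,98],0).round(4))
E
```

```text
grip_width: 0.0083
gripper_force: 30.0
gripper_force: 30.0
gripper_force: 30.0
at [ 0.4409 -0.0386  0.1501] yaw 86.98 tilt 0.04 F [-0.1 -0.3  0.3] t 22.4 w 0.0079 gf 30.0
-> (0.44, -0.0408, 0.1494, 86.75) shift [-0.0022 -0.0008  0.0007] rz 0.23 rows 0.1
-> (0.5, -0.0442, 0.1494, 86.75) shift [0.     0.0601 0.    ] rz -0.0 rows 1.4
[[ 0.4348 -0.0712  0.0713]
 [ 0.4376 -0.0643  0.1129]
 [ 0.4445 -0.019   0.1657]]
peg 80 [[ 0.4766 -0.0539  0.1117]
 [ 0.5012 -0.0491  0.1182]
 [ 0.5253 -0.0428  0.1209]]
```

View pics/s2.png

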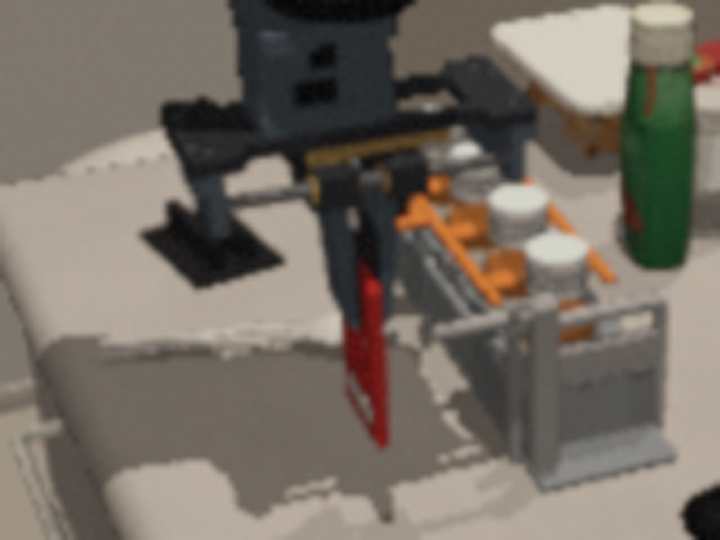

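```bash

python3 jog.py '[[-0.0032,0,0,0,0,0.2],[-0.0032,0.005,0,0,0,0.2],[-0.0032,0.015,0,0,0,0.2],[-0.0032,0.025,0,0,0,0.2],[-0.0032,0.035,0,0,0,0.2]]'
python3 jog.py '[[0,0.008,0,0,0,0],[0,0.016,0,0,0,0],[0,0.0243,0,0,0,0],[0,0.0243,0,0,0,0],[0,0.0243,0,0,0,0]]'
python3 - <<'E'
from h import *
go((.5,-.0448,.1494,86.75))
im,d,K,D,T=cap("side");s=im[180:260,210:310];cv2.imwrite("pics/s3.png",cv2.resize(s,None,fx=7,fy=7,interpolation=cv2.INTER_CUBIC))
E
```

```text
time: 22.82
eef_pos: [0.4766, -0.0446, 0.1495]
eef_rot: [[0.057, 0.998, 0.001], [0.998, -0.057, -0.0], [-0.0, 0.001, -1.0]]
wrist_force: [-0.5, -0.7, -1.2]
grip_width: 0.0076
gripper_force: 30.0
time: 23.23
eef_pos: [0.4995, -0.0458, 0.1491]
eef_rot: [[0.057, 0.998, -0.0], [0.998, -0.057, 0.0], [-0.0, -0.0, -1.0]]
wrist_force: [-1.5, 0.3, -1.0]
grip_width: 0.0079
gripper_force: 30.0
at [ 0.4995 -0.0458  0.1491] yaw 86.73 tilt 0.02 F [-1.5  0.3 -1. ] t 23.2 w 0.0079 gf 30.0
-> (0.5, -0.0448, 0.1494, 86.75) shift [ 0.001   0.0004 -0.0003] rz -0.02 rows 0.0
```

View pics/s3.png

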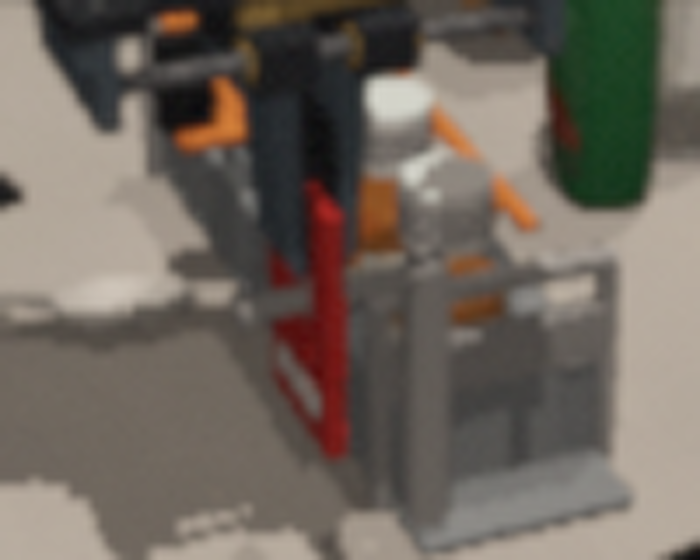

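```bash

python3 jog.py '[[0,0,0.003,0,0,0],[0,0,0.006,0,0,0],[0,0,0.008,0,0,0],[0,0,0.009,0,0,0],[0,0,0.009,0,0,0]]'
python3 jog.py '[[0,0,0.0005,0,0,0],[0,0,0.001,0,0,0],[0,0,0.001,0,0,0]]'
```

```text
time: 23.7
eef_pos: [0.499, -0.0458, 0.1399]
eef_rot: [[0.057, 0.998, -0.001], [0.998, -0.057, 0.0], [0.0, -0.001, -1.0]]
wrist_force: [-0.1, -0.6, -0.7]
grip_width: 0.0077
gripper_force: 30.0
time: 23.95
eef_pos: [0.4994, -0.0458, 0.1393]
eef_rot: [[0.057, 0.998, 0.0], [0.998, -0.057, -0.0], [-0.0, 0.0, -1.0]]
wrist_force: [-0.2, -0.2, 1.0]
grip_width: 0.0076
gripper_force: 30.0
```

```bash

python3 jog.py '[[0,0,0,0,0,0],[0,0,0,0,0,0],[0,0,0,0,0,0]]' 0.024
python3 jog.py '[[0,0,-0.01,0,0,0],[0,0,-0.02,0,0,0],[0,0,-0.035,0,0,0],[0,0,-0.06,0,0,0],[0,0,-0.1,0,0,0]]'|tail -1
python3 jog.py '[[0.02,0,-0.02,0,0,0],[0.05,0,-0.04,0,0,-6],[0.09,0,-0.06,0,0,-12],[0.13,0,-0.07,0,0,-19],[0.17,0,-0.07,0,0,-26]]'|tail -1
python3 - <<'E'
from h import *
go((.53,.157,.24,176.75))
im,d,K,D,T=cap("side");s=im[160:260,190:320];cv2.imwrite("pics/s4.png",cv2.resize(s,None,fx=5.5,fy=5.5,interpolation=cv2.INTER_CUBIC))
P=cloud(d,K,D,T);hsv=cv2.cvtColor(im,cv2.COLOR_BGR2HSV)
m=((hsv[...,0]<8)|(hsv[...,0]>172))&(hsv[...,1]>150)&(hsv[...,2]>60)&(P[...,0]<.54)&(P[...,0]>.44)&(P[...,1]>-.1)&(P[...,1]<0);w=P[m];print(np.percentile(w,[2,50,98],0).round(4))
E
```

```text
time: 24.2
eef_pos: [0.4994, -0.0458, 0.1393]
eef_rot: [[0.057, 0.998, 0.0], [0.998, -0.057, -0.0], [-0.0, 0.0, -1.0]]
wrist_force: [-0.6, 0.2, -0.3]
grip_width: 0.0231
gripper_force: 0.0
gripper_force: 0.0
gripper_force: 0.0
at [0.5098 0.1248 0.3134] yaw 113.01 tilt 0.3 F [ 1.2 -0.8  1.3] t 25.0 w 0.0241 gf 0.0
-> (0.53, 0.157, 0.24, 176.75) shift [0.0218 0.0308 0.0736] rz -63.74 rows 2.0
[[ 0.4935 -0.0772  0.0628]
 [ 0.496  -0.0626  0.1236]
 [ 0.501  -0.0217  0.1544]]
```

View pics/s4.png

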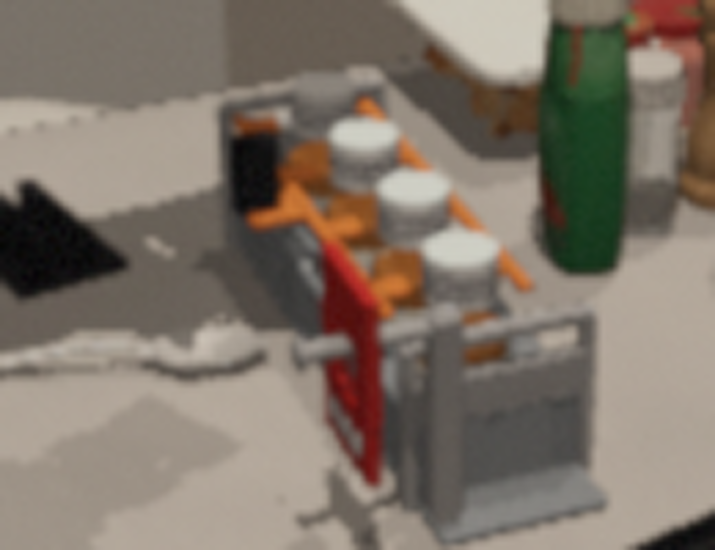

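```bash

python3 jog.py '[[0,0,0,0,0,-7],[0,0,0,0,0,-14],[0,0,0,0,0,-21],[0,0,0,0,0,-28],[0.022,0.03,0,0,0,-35]]' 0.06|tail -1
python3 jog.py '[[0,0,0,0,0,-7],[0,0,0,0,0,-14],[0,0,0,0,0,-21],[0,0,0,0,0,-28],[0,0,0,0,0,-28.7]]'|tail -1
python3 jog.py '[[0,0,0,0,0,0],[0,0,0,0,0,0]]'|tail -1
python3 - <<'E'
from h import *
go((.5302,.157,.15,176.75))
r=cap("wrist");P=cloud(*r[1:]);m=(P[...,2]>.12)&(P[...,2]<.135)&(abs(P[...,0]-.53)<.02)&(abs(P[...,1]-.157)<.03);print(m.sum(),P[m].mean(0))
E
```

```text
gripper_force: 0.0
gripper_force: 0.0
gripper_force: 0.0
at [0.5282 0.155  0.3098] yaw 176.19 tilt 0.03 F [ 0.6 -0.6 -0.2] t 26.1 w 0.06 gf 0.0
-> (0.5302, 0.157, 0.15, 176.75) shift [-0.0018  0.0021  0.1598] rz -0.56 rows 3.8
400 [0.52960764 0.15631173 0.12809431]
```

Grip confirmed at (.5296,.1563); descend, grip, slide back.

```bash

python3 jog.py '[[-0.0018,0.0018,0.03,0,0,-0.5],[-0.0018,0.0018,0.07,0,0,-0.5],[-0.0018,0.0018,0.11,0,0,-0.5],[-0.0018,0.0018,0.14,0,0,-0.5],[-0.0018,0.0018,0.16,0,0,-0.5]]'|tail -1
python3 jog.py '[[0,0,0.01,0,0,0],[0,0,0.03,0,0,0],[0,0,0.0415,0,0,0],[0,0,0.0415,0,0,0],[0,0,0.0415,0,0,0]]'
python3 jog.py '[[0,0,0,0,0,0],[0,0,0,0,0,0],[0,0,0,0,0,0],[0,0,0,0,0,0],[0,0,0,0,0,0]]' 0.0|tail -2
python3 jog.py '[[0,0,0,0,0,0],[0,0,0,0,0,0],[0,0,0,0,0,0],[0,0,0,0,0,0],[0,0,0,0,0,0]]'
python3 jog.py '[[0,-0.006,0,0,0,0],[0,-0.012,0,0,0,0],[0,-0.018,0,0,0,0],[0,-0.024,0,0,0,0],[0,-0.03,0,0,0,0]]'
```

```text
gripper_force: 0.0
time: 26.97
eef_pos: [0.5303, 0.1567, 0.1081]
eef_rot: [[-0.999, 0.054, -0.0], [0.054, 0.999, -0.0], [0.0, -0.0, -1.0]]
wrist_force: [0.1, 0.2, -0.1]
grip_width: 0.0601
gripper_force: 0.0
grip_width: 0.0296
gripper_force: 0.0
time: 27.8
eef_pos: [0.5301, 0.1566, 0.1078]
eef_rot: [[-0.999, 0.054, -0.0], [0.054, 0.999, -0.0], [0.0, -0.0, -1.0]]
wrist_force: [-0.6, -3.0, 2.6]
grip_width: 0.0136
gripper_force: 30.0
time: 28.22
eef_pos: [0.5284, 0.126, 0.1078]
eef_rot: [[-0.999, 0.054, -0.0], [0.054, 0.999, 0.0], [0.0, 0.0, -1.0]]
wrist_force: [-1.2, 2.9, 3.7]
grip_width: 0.0142
gripper_force: 30.0
```

```bash

python3 jog.py '[[0,-0.002,0,0,0,0],[0,-0.004,0,0,0,0],[0,-0.006,0,0,0,0],[0,-0.0065,0,0,0,0],[0,-0.0065,0,0,0,0]]'
```

```text
time: 28.63
eef_pos: [0.5282, 0.1214, 0.1078]
eef_rot: [[-0.999, 0.054, 0.0], [0.054, 0.999, 0.002], [-0.0, 0.002, -1.0]]
wrist_force: [-1.9, 17.8, 3.7]
grip_width: 0.0134
gripper_force: 30.0
```

```bash

python3 jog.py '[[0,-0.001,0,0,0,0],[0,-0.001,0,0,0,0],[0,-0.001,0,0,0,0]]'|tail -3
python3 jog.py '[[0,0,0,0,0,0],[0,0,0,0,0,0],[0,0,0,0,0,0],[0,0,0,0,0,0]]' 0.05|tail -2
python3 jog.py '[[0,0,-0.02,0,0,0],[0,0,-0.06,0,0,0],[0,0,-0.1,0,0,0],[0,0,-0.14,0,0,0],[0,0,-0.18,0,0,0]]'|tail -1
python3 jog.py '[[0,0,-0.03,0,0,0],[0,0,-0.03,0,0,0],[0,0,-0.03,0,0,0],[0,0,-0.03,0,0,0]]'|tail -1
python3 - <<'E'
from h import *
r=cap("wrist");P=cloud(*r[1:]);m=(P[...,2]>.12)&(P[...,2]<.135)&(abs(P[...,0]-.53)<.02)&(abs(P[...,1]-.125)<.03);print(m.sum(),P[m].mean(0))
caps(*r,.112,.124);cv2.imwrite("pics/w5.png",r[0])
E
```

```text
wrist_force: [-2.7, 27.4, 1.1]
grip_width: 0.0135
gripper_force: 30.0
grip_width: 0.0379
gripper_force: 0.0
gripper_force: 0.0
gripper_force: 0.0
382 [0.52758589 0.12136858 0.12811898]
[110. 197.] 531 mean [ 0.5345 -0.0453  0.1206] circ [533.  -46.3] 21.2 hsv [ 18.  26. 188.]
[175. 238.] 1031 mean [0.5825 0.0141 0.1189] circ [583.6  13.3] 19.0 hsv [ 70.   3. 251.]
[309. 239.] 991 mean [0.591  0.1516 0.119 ] circ [592.5 152.6] 19.1 hsv [ 23.  21. 191.]
[242. 241.] 1033 mean [0.5888 0.0834 0.119 ] circ [590.2  83.2] 19.2 hsv [ 70.   3. 251.]
[376. 241.] 1041 mean [0.5967 0.2213 0.119 ] circ [597.8 221.8] 19.4 hsv [ 19.  30. 181.]
```

View pics/w5.png

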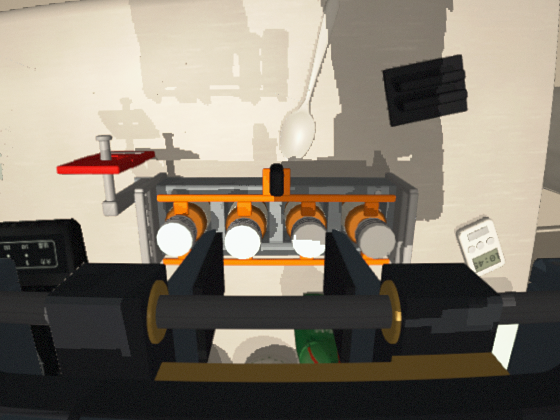

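Four jars stand in the rack, the tag hangs on the peg (about 105,158), and the lock is closed. Its grip travelled 35.0 mm back, to the stop. Handing in.

```bash
python3 -c "
from workcell import robot
print(robot.finish_job())"
```

```text
the job is handed in; nothing more can be done
None
```

I handed the job in after about 30 s of the 195 s allowed: the last wrist picture shows all four pockets filled, the red tag on the peg and the lock pushed hard against its locked stop; the judge returned no verdict.

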